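# Shut the marker tin and put it in its storage case

### The arm

A 6-joint arm with a two-finger parallel gripper is mounted at the origin on the work surface. World frame = base frame: x ahead of the robot, y to its left, z up, the work surface at z = 0. Lengths are in m, angles in rad, forces in N, time in s.
With the tool pointing down it reaches from about 0.35 to 0.975 m from the base axis. Payload 4.9 kg.
Tool frame: the origin (TCP) lies at the centre of the arm's flange, where the gripper is bolted on; the fingertips stand 173 mm ahead of it and the grasp point (between the pads) lies 155 mm ahead of it (ctrl.finger_overhang is the distance from the TCP to the fingertips, in m); z points along the fingers, y is the direction in which the jaws open and shut (so a half turn about z gives the same grasp; the last joint's range is limited). The gripper opens to 85 mm and grips with 20 to 120 N. Pads are 22 mm wide; open, the fingers measure 114 mm over their backs; the gripper's body (76 mm by 85 mm) begins 54 mm behind the grasp point. The pads swing forward as they close: fully open they stand 13 mm farther back than shut.
Start: joints at [-1.23, 0.053, 1.613, -0, 1.476, -0.119], TCP at [0.277, -0.56, 0.405] pointing down, gripper open.
Joint ranges: [-3.01, 3.01], [-1.01, 2.22], [0.06, 2.58], [-1.02, 4.17], [0.09, 2.62], [-3.14, 3.14]. Speed limits (rad/s): [2.57, 2.57, 3.14, 3.14, 3.14, 3.14].

### API

Orientations are given as a rotation vector (axis times angle).
In Python, from station import ctrl, eyes, spotter gives the robot as it stands.
- The arm moves only by the shell command python3 -m crank 'ROWS' [FORCE]. ROWS is JSON, a list of rows, each a list of 7 numbers: the turn, a rotation vector about the tool's x, y, z in rad, then the shift along the tool's x, y, z in mm, then the closure, from -1 (fully open) to 1 (shut). A call has 1 to 8 rows; each row shifts and turns the pose as measured when the row begins, along the tool's axes as they then stand; what a row does not reach is not made up. A row lasts 1/12 s, in which the tool goes at most 41.7 mm and 7.16 degrees, less where a joint would pass 70% of its speed; a pose out of reach is approached as far as the arm can. A call is refused whole if a number of a shift passes 41.7 or a number of a turn 0.125, either way. A call with a gripper value outside its range is refused whole. The fingers move at their own pace and stop on an object; FORCE is the grip in N (left out, the last holds). Time passes only in rows, so rows that do not move let the fingers close. It gives the time, the measured TCP pose, the force and the opening at its end, in the units of the state.
- ctrl.get_obs(): the state, without advancing time (a new reading comes with each control period).
- eyes.get_image(name): name is "scene" or "top"; returns a dict with "image" (384x512x3 uint8, red, green, blue), "vertical_fov" (degrees; the focal length in pixels is half the picture's height over the tangent of half this angle, whatever the lens; pixels are square), "cx", "cy" (the principal point, pixels), "dist" ([k1, k2, p1, p2, k3] as OpenCV has them; the pictures are not rectified), "rvec" (rotation vector, rad) and "tvec" (3), from world to camera coordinates, as OpenCV has them. Camera axes: x right, y down, z forward; pixel columns grow to the right and rows downward; lengths in m; the calibration is good to about 2 mm. A picture is of the moment at which its call begins. There is no depth.
- ctrl.finish_job(): hands the job in, once; it reports no verdict.
Trained networks look in a picture, given as the dict that the camera call returned (one of the last four; its "shot" number tells which), for a name from the list of things; names that differ only in an ending like _2 or _b are one class to them, and where a whole thing is asked for, a point or a joint stands for the part that bears it (a point fixed in the world has none). Each returns a list of dicts, best first, with "confidence" (0 to 1); they miss things now and then, are a little off and sometimes report something else, mostly with a low value. They report only what shows in the picture. A call takes as long as a camera call. They do not tell look-alikes from the thing itself.
- spotter.look_for(query, picture): "centre" ([x, y, z] in m, in world coordinates, good to about 4 mm: the middle of the surface that is visible of it).
- spotter.outline_of(query, picture): "region" (384x512 bool, what is visible of it).
- spotter.mark_of(query, picture): "centre" ([x, y, z] in m, in world coordinates, good to about 4 mm: a listed point, or the origin of a listed thing).
The state is a dict: "t": time; "q": joint angles; "dq": joint speeds; "effort": joint torques, N m; "tool_pos": TCP position; "tool_rot": TCP orientation; "contact_force": force on the tool from outside, world axes, zero at the start; "wrist_torque": the same for the moment, N m; "opening": finger opening in m.
Only numpy, scipy, OpenCV 4.12 (cv2) and the standard library are available. Lean on these libraries where they do the work, as an engineer would, in place of code of your own. Each camera call takes 0.05 s, during which the arm holds its last target.

### The job

The signing session is over: fold the lid of the open yellow marker tin fully shut first, then put the tin in the empty green-lined bay of the grey storage case, flat and upright, lengthwise along the bay, lowering it to the bottom rather than dropping it. Let go of it there with its lid still shut. The blue tin is still in use: leave it standing where it is.

Things in the scene. Friction and masses are not known exactly. Their poses are not given: they have to be found in the camera images.
- yellow_tin: Open yellow marker tin, orange panel on its lid, markers inside; loose, 0.2 to 0.4 kg. 150 mm long (x), 54 wide (y), body 32 high. Origin: centre of its underside, z up. Lid hinged along the long side on +y (hinge line y = +25.5, z = 32 mm); lid 51 wide, 148 long, 12 thick, 1.5 mm inside the body's long sides. Shut: 44 mm high; grip across the 54 mm width, mid-length, on the body below 32 mm.
- yellow_tin_lid (a joint): Angle of the yellow tin's lid, rad: 0 shut (flat on the body, its top 44 mm above the tin's underside); 1.7 to 2.0 at the start: it stands up, leaning out over the tin's +y side, its edge about 85 mm above the table. Stiff hinge (0.02 N m): it stays where left, no spring. About 0.5 N at its free edge moves it: push it from outside towards -y, over the tin, then press down.
- case_bay (a point): Floor centre of the empty green-lined bay of the grey case, 4 mm above the table; x along the bay, y across, z up. Bay 176 x 76 mm inside, walls 5 thick, 36 above its floor; the long walls dip to 8 mm over their middle 100 mm, for the fingers. The fixed case is 186 x 181 mm outside; past the +y wall lies a shut red tin, 44 mm high, 49 mm clear of the side of a tin centred in the bay.
- blue_tin: Blue marker tin, open, same sizes and hinge as the yellow one, its lid leaning out over its own +y side. Origin: centre of its underside. Not to be moved.
Things that resemble listed ones, but are neither listed nor needed, are in the scene too. What is shaped like the yellow_tin but purple is not meant.

How it is judged:
On the way, in this order (a step that is already met when the one before it is completed fails the run):
1. the yellow tin's lid is shut (within 10 degrees) while the tin is still away from the bay (value of joint yellow_tin_lid below 0.17 rad and horizontal distance between yellow_tin and case_bay above 0.1 m), for 0.2 s.
2. the yellow tin is lowered into the bay in the gripper, to within 15 mm of its floor (horizontal distance between yellow_tin and case_bay below 0.02 m and angle between the x axis of yellow_tin and the x axis of case_bay, either way round below 0.18 rad and z of yellow_tin in the frame of case_bay below 0.015 m and contact force between the fingers and yellow_tin above 0.5 N), for 0.05 s.
At the end, for the whole second after the job is handed in: The yellow tin rests released and still on the floor of the green-lined bay (within 6 mm of it), its centre within 20 mm of the bay's and its length within 10 degrees of the bay's, upright, with its lid shut to within 10 degrees; the blue tin is within 25 mm of where it stood (horizontal distance between yellow_tin and case_bay below 0.02 m and angle between the x axis of yellow_tin and the x axis of case_bay, either way round below 0.18 rad and value of joint yellow_tin_lid below 0.17 rad and z of yellow_tin in the frame of case_bay between -0.004 and 0.006 m and angle between yellow_tin's own z axis and vertical below 0.1 rad and linear speed of yellow_tin below 0.02 m/s and distance of blue_tin from where it was at the start of the episode below 0.025 m); the robot touches nothing.
It fails at once if the blue tin is moved by more than 25 mm (distance of blue_tin from where it was at the start of the episode above 0.025 m).
It also fails if it takes over 54 s, if anything falls off the work surface, if the arm or the gripper's body presses on something with over 40 N, if the wrist force passes 120 N, or if a joint passes its speed limit or range.

## Working session

There is one attempt and no reset: what is moved stays moved. The work goes in short steps, Python scripts to look and compute and a shell command to move; the robot and the scene stay as the last step left them, time stands still between calls to the robot, and variables do not carry over. Pictures are saved under pics/ and viewed, and the job is handed in when it is done.

```bash
mkdir -p pics; ls; cat > h.py <<'E'
import numpy as np,cv2
from station import ctrl,eyes,spotter
def save(p,name,crop=None,s=1):
    im=p["image"][:,:,::-1]
    if crop: a,b,c,d=crop; im=im[b:d,a:c]
    im=cv2.resize(im,None,fx=s,fy=s,interpolation=cv2.INTER_CUBIC); cv2.imwrite("pics/"+name,im)
def K(p):
    f=p["image"].shape[0]/2/np.tan(np.radians(p["vertical_fov"])/2)
    return np.array([[f,0,p["cx"]],[0,f,p["cy"]],[0,0,1.]])
def proj(p,X):
    return cv2.projectPoints(np.array(X,float).reshape(-1,1,3),np.array(p["rvec"],float),np.array(p["tvec"],float),K(p),np.array(p["dist"],float))[0].reshape(-1,2)
def ray(p,uv,z):
    n=cv2.undistortPoints(np.array(uv,float).reshape(-1,1,2),K(p),np.array(p["dist"],float)).reshape(-1,2)
    R=cv2.Rodrigues(np.array(p["rvec"],float))[0]; C=-R.T@np.array(p["tvec"],float).ravel()
    d=np.c_[n,np.ones(len(n))]@R
    return C+d*((z-C[2])/d[:,2])[:,None]
E
python3 - <<'E'
from h import *
print(ctrl.get_obs())
for n in("scene","top"):
    p=eyes.get_image(n); save(p,n+"0.png",s=1.5)
    for q in("yellow_tin","blue_tin","case_bay","yellow_tin_lid"):
        for f in("look_for","mark_of"):
            try: r=getattr(spotter,f)(q,p)
            except Exception as e: print(n,q,f,e);continue
            for d in r[:4]: print(n,q,f,np.round(d["centre"],3),round(d["confidence"],2),np.round(proj(p,d["centre"])[0]))
E
```

```text
pics
{'t': 0.0, 'q': array([-1.23000623e+00,  5.33123486e-02,  1.61427621e+00,  5.36649516e-06,
        1.47597888e+00, -1.19001121e-01]), 'dq': array([-0.00086583, -0.00160815,  0.00031475, -0.00153638,  0.00128494,
        0.00050389]), 'effort': array([-1.16378660e-04, -3.93680549e+01, -3.70175958e+01, -1.52714742e-04,
        7.12100606e-03, -3.64584992e-06]), 'tool_pos': array([ 0.27726031, -0.55983517,  0.40350089]), 'tool_rot': array([-3.05702652e+00, -7.15445029e-01,  3.34738390e-04]), 'contact_force': array([-0.37366361,  0.58573732,  0.07277258]), 'wrist_torque': array([-0.03310506,  0.01477346,  0.02979838]), 'opening': 0.08555798502432735}
scene yellow_tin look_for [0.308 0.324 0.031] 0.75 [359. 144.]
scene yellow_tin look_for [0.536 0.305 0.035] 0.71 [399. 192.]
scene yellow_tin mark_of [0.522 0.284 0.003] 0.88 [385. 201.]
scene yellow_tin mark_of [ 0.293  0.331 -0.002] 0.72 [357. 152.]
scene blue_tin look_for [ 0.578 -0.281  0.028] 0.74 [123. 261.]
scene blue_tin look_for [0.573 0.016 0.021] 0.42 [279. 233.]
scene blue_tin mark_of [ 0.565 -0.295  0.002] 0.85 [120. 267.]
[... 183 characters left out ...]
0. 139.]
scene yellow_tin_lid look_for [0.53  0.325 0.052] 0.82 [407. 182.]
scene yellow_tin_lid mark_of it knows: blue_tin, case_bay, yellow_tin
top yellow_tin look_for [0.521 0.303 0.033] 0.72 [120. 150.]
top yellow_tin look_for [0.301 0.327 0.049] 0.63 [105. 246.]
top yellow_tin mark_of [0.52  0.283 0.   ] 0.82 [133. 153.]
top yellow_tin mark_of [0.298 0.329 0.   ] 0.77 [112. 245.]
top blue_tin look_for [ 0.559 -0.291  0.028] 0.89 [375. 134.]
top blue_tin mark_of [ 0.564 -0.294 -0.001] 0.85 [372. 134.]
top case_bay look_for [0.562 0.016 0.003] 0.7 [244. 135.]
top yellow_tin_lid look_for [0.297 0.329 0.041] 0.9 [105. 247.]
top yellow_tin_lid mark_of it knows: blue_tin, case_bay, yellow_tin
```

View pics/scene0.png

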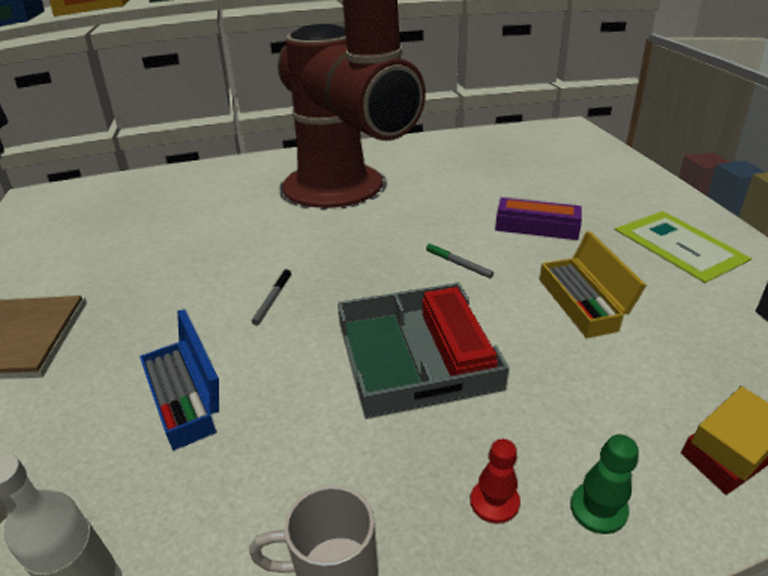

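View pics/top0.png

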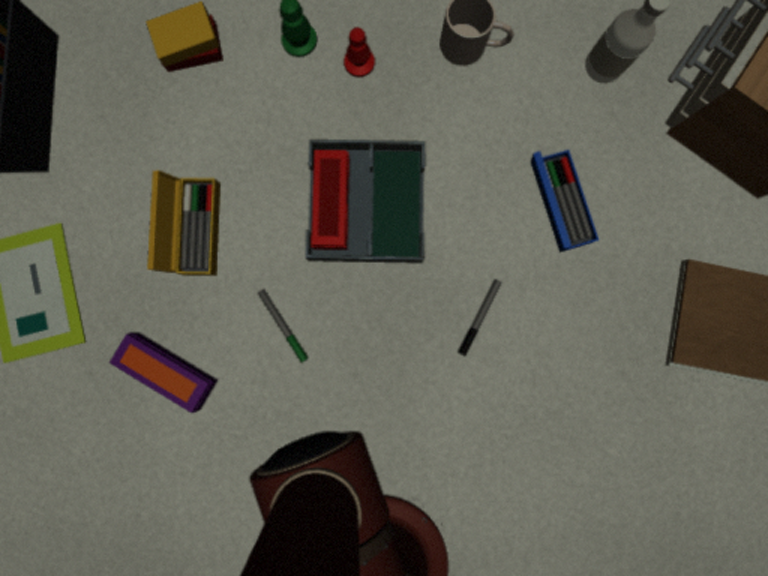

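Candidates: the open yellow tin (top ~[125,150], scene ~[395,190]) and the purple shut box with an orange panel (top ~[108,247]). The first is meant, because it is yellow and open. I'll confirm it in a crop and measure.

```bash
python3 - <<'E'
from h import *
p=eyes.get_image("top"); save(p,"top1.png",(90,80,300,190),3.6)
hsv=cv2.cvtColor(p["image"],cv2.COLOR_RGB2HSV)
m=((hsv[...,0]>60)&(hsv[...,0]<90)&(hsv[...,1]>80)).astype(np.uint8); m[:85]=0;m[185:]=0;m[:,:235]=0;m[:,300:]=0
r=cv2.minAreaRect(cv2.findNonZero(m)); b=cv2.boxPoints(r); print("green",r, np.round(ray(p,b,.004),4))
for q in("yellow_tin","case_bay"):
  for d in spotter.outline_of(q,p)[:2]:
    g=d["region"].astype(np.uint8);r=cv2.minAreaRect(cv2.findNonZero(g));print(q,d["confidence"],np.round(r[0]),r[1:],np.round(cv2.boxPoints(r)).tolist())
  for d in spotter.mark_of(q,p): print(q,d)
p=eyes.get_image("scene"); save(p,"scene1.png",(340,140,450,240),6)
E
```

```text
green ((259.0, 133.0), (74.0, 40.0), 90.0) [[ 0.6575  0.0281  0.004 ]
 [ 0.6573 -0.069   0.004 ]
 [ 0.4763 -0.0674  0.004 ]
 [ 0.4765  0.0277  0.004 ]]
yellow_tin 0.7 [109. 247.] ((69.4896469116211, 29.350770950317383), 31.13897132873535) [[71.0, 242.0], [86.0, 217.0], [146.0, 253.0], [131.0, 278.0]]
yellow_tin {'centre': [0.5196, 0.2845, -0.0005], 'confidence': 0.83}
yellow_tin {'centre': [0.2956, 0.3325, 0.0051], 'confidence': 0.66}
case_bay 0.8 [244. 134.] ((78.2962646484375, 82.94082641601562), 0.9240454435348511) [[204.0, 175.0], [205.0, 92.0], [283.0, 93.0], [282.0, 176.0]]
case_bay {'centre': [0.5602, -0.0348, 0.0002], 'confidence': 0.93}
```

View pics/top1.png

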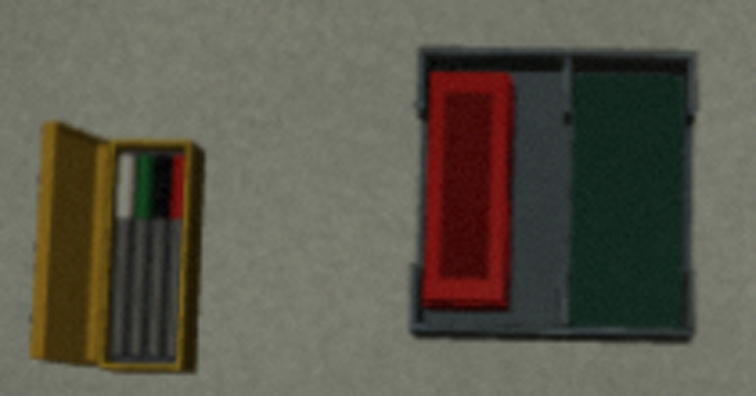

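View pics/scene1.png

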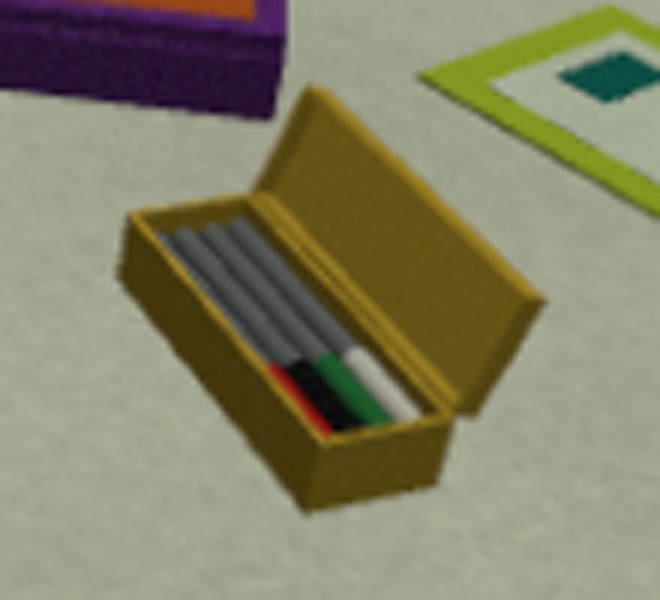

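The crop shows the open yellow tin with markers and its lid on the +y side (left in the top view). Next I fit the poses of the tin and the case from corner pixels in both views.

```bash
python3 - <<'E'
from h import *
from scipy.optimize import least_squares
P={n:eyes.get_image(n) for n in("top","scene")}
a=.075;b=.027;h=.032
obs={"top":([(a,b,h),(a,-b,h),(-a,-b,h),(-a,b,h)],np.array([(107,140),(193,142),(181,370),(97,365)])/3.6+[90,80]),
"scene":([(-a,-b,h),(a,-b,h),(a,b,h),(-a,-b,0),(a,-b,0),(a,b,0)],np.array([(130,215),(325,440),(455,412),(118,275),(308,512),(437,487)])/6+[340,140])}
def W(o,v): c,s=np.cos(v[2]),np.sin(v[2]); o=np.array(o); return np.c_[v[0]+c*o[:,0]-s*o[:,1],v[1]+s*o[:,0]+c*o[:,1],o[:,2]]
for names in(["top"],["scene"],["top","scene"]):
    f=lambda v:np.concatenate([(proj(P[n],W(obs[n][0],v))-obs[n][1]).ravel() for n in names])
    r=least_squares(f,[.52,.284,0]);print(names,np.round(r.x,4),np.round(r.fun,1))
v=r.x
# case outer rim
A=.093;B=.0905
p=P["top"]
o=np.array([(420,48),(695,53),(692,338),(412,336)])/3.6+[90,80]
print("case rim corners",np.round(ray(p,o,.04),4))
f=lambda v:(proj(p,W([(A,B,.04),(A,-B,.04),(-A,-B,.04),(-A,B,.04)],v))-o).ravel()
r=least_squares(f,[.56,.01,0]);print(r.x,np.round(r.fun,1)); c=r.x
# bay centre: y offset from case -y outer: 5+38
bay=W([(0,-B+.043,.004)],c)[0];print("bay",bay)
# lid edge line projections for angles
im={n:cv2.resize(P[n]["image"][:,:,::-1],None,fx=3,fy=3,interpolation=cv2.INTER_CUBIC) for n in P}
def dr(n,pts,col):
    cv2.polylines(im[n],[np.round(proj(P[n],pts)*3+1).astype(int).reshape(-1,1,2)],True,col,1)
for n in P:
    dr(n,W([(a,b,h),(a,-b,h),(-a,-b,h),(-a,b,h)],v),(0,0,255))
    dr(n,W([(a,b,0),(a,-b,0),(-a,-b,0),(-a,b,0)],v),(255,0,255))
    for th,col in((1.7,(0,255,0)),(1.85,(255,255,0)),(2.0,(255,0,0))):
        L=[(x,.0255-.051*np.cos(th),h+.051*np.sin(th)) for x in(-.074,.074)]
        dr(n,W(L,v),col)
    dr(n,W([(.088,.038,.004),(.088,-.038,.004),(-.088,-.038,.004),(-.088,.038,.004)],[bay[0],bay[1],c[2]]),(0,255,255))
t=im["top"][260:560,280:900];s=im["scene"][400:800,600:1400]
cv2.imwrite("pics/fitt.png",t);cv2.imwrite("pics/fits.png",s)
E
```

```text
['top'] [ 0.5197  0.2804 -0.0206] [ 0.7 -0.2 -0.5 -0.5 -0.3 -0.1  0.   0.8]
['scene'] [ 0.5229  0.2839 -0.0153] [-0.3 -0.9 -0.2  0.3  0.6  0.5 -0.1  0.2 -0.3  0.1  0.3 -0.4]
['top', 'scene'] [ 0.5217  0.2827 -0.0111] [-0.5 -0.9 -1.7 -1.4 -0.9 -1.1 -0.6  0.1 -1.1 -1.1 -0.9  0.1 -0.1  0.2
 -0.8  0.1 -0.9 -0.2 -0.4 -0.7]
case rim corners [[ 0.6521  0.102   0.04  ]
 [ 0.6482 -0.0758  0.04  ]
 [ 0.4629 -0.072   0.04  ]
 [ 0.4645  0.105   0.04  ]]
[ 0.5569169   0.01478429 -0.01681494] [-0.7  0.3  0.6 -0.1  0.9  0.2 -0.8 -0.4]
bay [ 0.55611823 -0.03270899  0.004     ]
```

View pics/fitt.png

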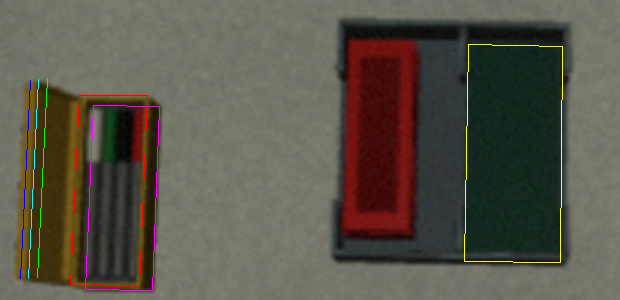

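View pics/fits.png

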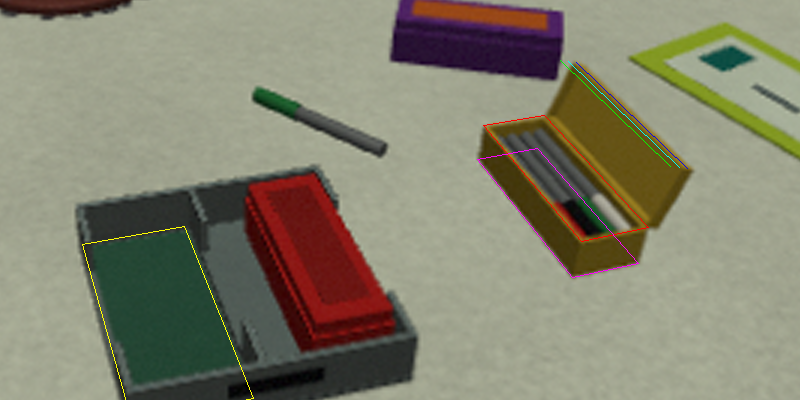

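The poses fit: tin ≈ (0.521, 0.282), yaw ≈ −0.017; bay ≈ (0.557, −0.033), yaw ≈ −0.016; lid angle ≈ 1.9. I'll turn the tool first, with the gripper closed for pushing.

```bash
cat > d.py <<'E'
import sys,numpy as np
from scipy.spatial.transform import Rotation as Ro
from station import ctrl
# usage: d.py x y tipz yaw
o=ctrl.get_obs(); R=Ro.from_rotvec(o["tool_rot"]); M=R.as_matrix()
x,y,z,yaw=map(float,sys.argv[1:5])
tip=o["tool_pos"]+M[:,2]*ctrl.finger_overhang
T=Ro.from_rotvec([0,0,yaw])*Ro.from_rotvec([np.pi,0,0])
print("t",round(o["t"],2),"tip",np.round(tip,4),"ov",ctrl.finger_overhang,"F",np.round(o["contact_force"],1),"open",round(o["opening"],4),"q",np.round(o["q"],2))
print("turn",np.round((R.inv()*T).as_rotvec(),3),"shift_mm now axes",np.round(M.T@(np.array([x,y,z])-tip)*1e3,1),"after turn",np.round(T.as_matrix().T@(np.array([x,y,z])-tip)*1e3,1))
E
python3 d.py .521 .385 .2 -.017
python3 -m crank '[[0,0,0.12,0,0,0,1],[0,0,0.12,0,0,0,1],[0,0,0.12,0,0,0,1],[0,0,0.12,0,0,0,1]]' 40
python3 d.py .521 .385 .2 -.017
```

```text
t 1.2 tip [ 0.2773 -0.5601  0.2313] ov 0.1734 F [-0.   0.4 -0.5] open 0.0854 q [-1.23  0.05  1.61 -0.    1.48 -0.12]
turn [-0.     0.     0.477] shift_mm now axes [ 637.7 -738.8   31.3] after turn [ 227.6 -949.1   31.3]
t: 1.53
tool_pos: [0.2774, -0.5601, 0.4046]
tool_rot: [-3.141, 0.06, 0.0]
contact_force: [0.7, 0.5, 0.2]
opening: 0.0388
t 1.53 tip [ 0.2774 -0.56    0.2312] ov 0.1734 F [0.7 0.5 0.2] open 0.0388 q [-1.23  0.05  1.61  0.    1.48  0.38]
turn [-0.     0.    -0.021] shift_mm now axes [ 207.3 -953.7   31.3] after turn [ 227.5 -949.    31.2]
```

```bash

python3 -m crank '[[0,0,-0.02,9,-39,0,1],[0,0,0,9,-39,0,1],[0,0,0,9,-39,0,1],[0,0,0,9,-39,0,1],[0,0,0,9,-39,0,1],[0,0,0,9,-39,0,1],[0,0,0,9,-39,0,1],[0,0,0,9,-39,0,1]]'
python3 -m crank '[[0,0,0,9,-39,0,1],[0,0,0,9,-39,0,1],[0,0,0,9,-39,0,1],[0,0,0,9,-39,0,1],[0,0,0,9,-39,0,1],[0,0,0,9,-39,0,1],[0,0,0,9,-39,0,1],[0,0,0,9,-39,0,1]]'
python3 d.py .521 .385 .2 -.017
```

```text
t: 2.2
tool_pos: [0.3574, -0.2449, 0.4023]
tool_rot: [3.141, -0.056, 0.0]
contact_force: [1.0, -0.4, -0.0]
opening: -0.0003
t: 2.87
tool_pos: [0.4391, 0.0786, 0.4052]
tool_rot: [3.138, -0.061, 0.019]
contact_force: [0.8, -2.2, 0.5]
opening: -0.0003
t 2.87 tip [0.4411 0.078  0.2318] ov 0.1734 F [ 0.8 -2.2  0.5] open -0.0003 q [ 0.01 -0.4   2.01 -0.    1.52  1.62]
turn [ 0.003 -0.012 -0.022] shift_mm now axes [  67.4 -310.    31.6] after turn [  74.6 -308.4   31.8]
```

```bash

python3 -m crank '[[0,0,-0.02,9,-38,0,1],[0,0,0,9,-39,0,1],[0,0,0,9,-39,0,1],[0,0,0,9,-39,0,1],[0,0,0,9,-39,0,1],[0,0,0,9,-39,0,1],[0,0,0,9,-39,0,1],[0,0,0,9,-35,0,1]]'
python3 -m crank '[[0,0,0,0,0,0,1]]'
python3 d.py .521 .385 .068 -.017
```

```text
t: 3.53
tool_pos: [0.5151, 0.3996, 0.4069]
tool_rot: [3.139, -0.02, 0.029]
contact_force: [-0.1, -1.0, 0.1]
opening: -0.0
t: 3.62
tool_pos: [0.5153, 0.4045, 0.4056]
tool_rot: [3.14, -0.013, 0.027]
contact_force: [-1.0, -0.3, -0.6]
opening: 0.0001
t 3.62 tip [0.5183 0.4043 0.2322] ov 0.1734 F [-1.  -0.3 -0.6] open 0.0001 q [ 0.55  0.12  1.54 -0.01  1.47  2.13]
turn [ 0.001 -0.017  0.009] shift_mm now axes [ -0.   19.1 164.3] after turn [  3.   19.2 164.2]
```

```bash

python3 -m crank '[[0,-0.017,0.01,3,5,35,1],[0,0,0,0,0,35,1],[0,0,0,0,0,35,1],[0,0,0,0,0,35,1],[0,0,0,0,0,20,1],[0,0,0,0,0,0,1]]'
python3 d.py .521 .342 .068 -.017
python3 - <<'E'
from h import *
p=eyes.get_image("scene"); save(p,"s2.png",(330,80,480,230),4)
E
```

```text
t: 4.12
tool_pos: [0.5207, 0.403, 0.244]
tool_rot: [-3.138, 0.021, -0.012]
contact_force: [-1.4, -0.1, -0.9]
opening: 0.0001
t 4.12 tip [0.522  0.4035 0.0706] ov 0.1734 F [-1.4 -0.1 -0.9] open 0.0001 q [ 0.55  0.27  1.65 -0.    1.21  2.13]
turn [-0.003 -0.008  0.004] shift_mm now axes [-0.2 61.5  2.4] after turn [ 0.1 61.5  2.6]
```

View pics/s2.png

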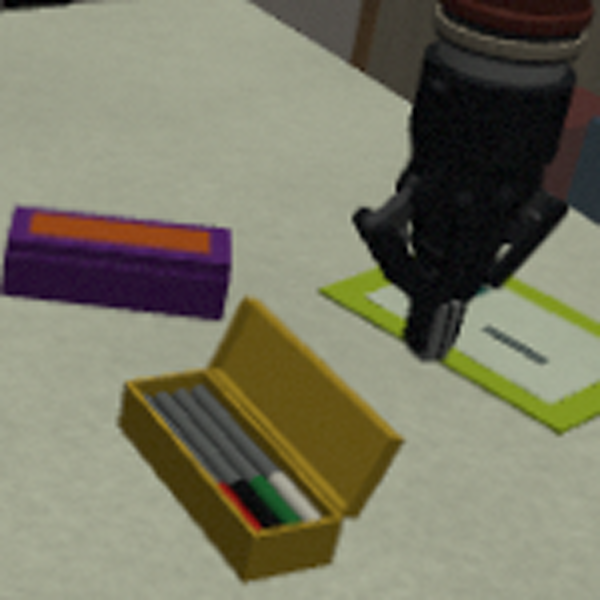

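```bash

python3 -m crank '[[0,0,0,0,20,1,1],[0,0,0,0,15,1,1],[0,0,0,0,10,0,1],[0,0,0,0,10,0,1],[0,0,0,0,10,0,1],[0,0,0,0,10,0,1],[0,0,0,0,10,0,1],[0,0,0,0,10,0,1]]'
python3 d.py .521 .275 .068 -.017
python3 - <<'E'
from h import *
p=eyes.get_image("scene"); save(p,"s3.png",(330,80,480,230),4)
E
```

```text
t: 4.83
tool_pos: [0.5229, 0.3052, 0.2579]
tool_rot: [-3.124, 0.02, -0.039]
contact_force: [0.1, 0.1, 0.4]
opening: 0.0004
t 4.83 tip [0.5273 0.3082 0.0845] ov 0.1734 F [0.1 0.1 0.4] open 0.0004 q [0.4  0.13 1.78 0.01 1.2  1.99]
turn [-0.018 -0.025  0.004] shift_mm now axes [-6.2 33.6 15.8] after turn [-5.7 33.3 16.5]
```

View pics/s3.png

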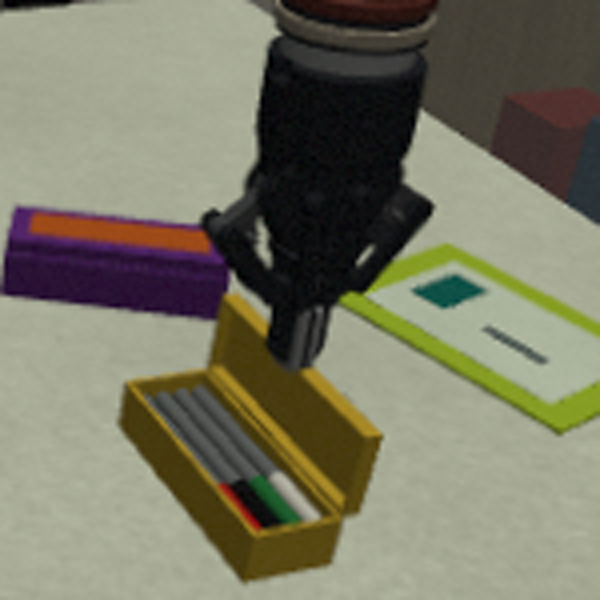

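The tip drifted up and slid over the lid edge, so the lid was only partly pushed. I'll go back out and redo it lower, correcting z as I go.

```bash

python3 -m crank '[[0,0,0,0,0,-15,1],[0,0,0,-3,-25,0,1],[-0.018,-0.025,0,-3,-25,0,1],[0,0,0,0,-20,0,1],[0,0,0,0,0,0,1]]'
python3 d.py .521 .375 .065 -.017
```

```text
t: 5.3
tool_pos: [0.5188, 0.3716, 0.2745]
tool_rot: [3.139, -0.033, 0.001]
contact_force: [0.2, -0.0, 0.1]
opening: 0.0002
t 5.3 tip [0.5189 0.3712 0.1011] ov 0.1734 F [ 0.2 -0.   0.1] open 0.0002 q [ 0.51  0.19  1.69 -0.    1.26  2.1 ]
turn [ 0.003 -0.001 -0.004] shift_mm now axes [ 2.  -4.  36.1] after turn [ 2.  -3.9 36.1]
```

```bash

python3 -m crank '[[0,0,0,2,-3,18,1],[0,0,0,0,0,18,1],[0,0,0,0,0,3,1],[0,0,0,0,0,0,1]]'
python3 d.py .521 .34 .065 -.017
python3 -m crank '[[0,0,0,0,10,1,1],[0,0,0,0,10,2,1],[0,0,0,0,10,2,1]]'
python3 d.py .521 .34 .065 -.017
```

```text
t: 5.63
tool_pos: [0.5218, 0.3743, 0.2358]
tool_rot: [3.139, -0.03, 0.007]
contact_force: [0.3, -0.1, 0.2]
opening: 0.0
t 5.63 tip [0.5225 0.3738 0.0624] ov 0.1734 F [ 0.3 -0.1  0.2] open 0.0 q [ 0.51  0.25  1.7  -0.    1.2   2.1 ]
turn [ 0.002 -0.004 -0.002] shift_mm now axes [-0.9 33.9 -2.5] after turn [-0.9 33.9 -2.6]
t: 5.88
tool_pos: [0.5215, 0.3424, 0.2322]
tool_rot: [3.139, -0.028, 0.01]
contact_force: [-0.3, -0.5, 0.7]
opening: -0.0
t 5.88 tip [0.5225 0.342  0.0588] ov 0.1734 F [-0.3 -0.5  0.7] open -0.0 q [ 0.46  0.21  1.74 -0.01  1.18  2.05]
turn [ 0.002 -0.006 -0.001] shift_mm now axes [-1.5  2.  -6.2] after turn [-1.5  2.  -6.2]
```

```bash

python3 -m crank '[[0,0,0,0,8,-3,1],[0,0,0,0,8,-1,1],[0,0,0,0,8,0,1]]'
python3 d.py .521 .3 .065 -.017
python3 -m crank '[[0,0,0,0,8,0,1],[0,0,0,0,8,0,1]]'
python3 d.py .521 .3 .065 -.017
python3 - <<'E'
from h import *
p=eyes.get_image("scene"); save(p,"s4.png",(330,80,480,230),4)
E
```

```text
t: 6.13
tool_pos: [0.5212, 0.3141, 0.2375]
tool_rot: [3.14, -0.031, 0.011]
contact_force: [-0.8, 0.8, -0.9]
opening: -0.0004
t 6.13 tip [0.5224 0.3138 0.0642] ov 0.1734 F [-0.8  0.8 -0.9] open -0.0004 q [ 0.42  0.17  1.78 -0.    1.19  2.01]
turn [ 0.001 -0.007 -0.003] shift_mm now axes [-1.1 13.9 -0.8] after turn [-1.2 13.9 -0.8]
t: 6.3
tool_pos: [0.5212, 0.296, 0.2389]
tool_rot: [3.141, -0.032, 0.014]
contact_force: [-0.3, 0.2, 0.7]
opening: -0.0003
t 6.3 tip [0.5227 0.2959 0.0655] ov 0.1734 F [-0.3  0.2  0.7] open -0.0003 q [ 0.39  0.15  1.8  -0.    1.18  1.99]
turn [ 0.    -0.009 -0.004] shift_mm now axes [-1.8 -4.   0.5] after turn [-1.8 -4.1  0.5]
```

View pics/s4.png

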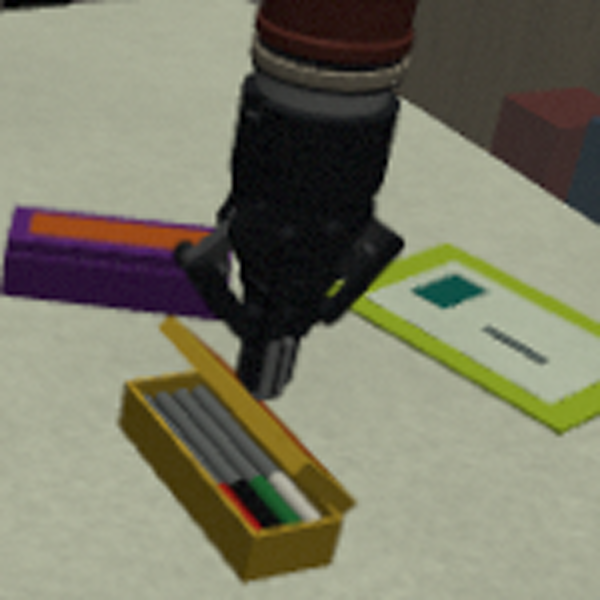

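The lid is now about halfway over (its edge runs from [165,320] to [350,505]) and the tin hasn't moved. I'll continue the sweep, then press down.

```bash

python3 -m crank '[[0,0,0,-1,8,0,1],[0,0,0,-1,8,0,1],[0,0,0,0,8,1,1],[0,0,0,0,0,0,1]]'
python3 d.py .521 .265 .044 -.017
python3 -m crank '[[0,0,0,0,2,6,1],[0,0,0,0,0,6,1],[0,0,0,0,0,4,1]]'
python3 d.py .521 .265 .044 -.017
```

```text
t: 6.68
tool_pos: [0.5186, 0.2681, 0.2381]
tool_rot: [3.139, -0.034, 0.015]
contact_force: [-0.4, -0.1, -0.1]
opening: -0.0
t 6.68 tip [0.5203 0.2677 0.0647] ov 0.1734 F [-0.4 -0.1 -0.1] open -0.0 q [ 0.35  0.11  1.84 -0.01  1.18  1.95]
turn [ 0.002 -0.009 -0.005] shift_mm now axes [ 0.6  2.7 20.7] after turn [ 0.8  2.7 20.7]
t: 6.93
tool_pos: [0.5192, 0.2654, 0.222]
tool_rot: [3.14, -0.035, 0.018]
contact_force: [0.2, -0.5, 0.3]
opening: -0.0
t 6.93 tip [0.5212 0.2651 0.0486] ov 0.1734 F [ 0.2 -0.5  0.3] open -0.0 q [ 0.35  0.13  1.85 -0.01  1.15  1.94]
turn [ 0.001 -0.012 -0.005] shift_mm now axes [-0.2  0.1  4.6] after turn [-0.2  0.1  4.6]
```

```bash

python3 -m crank '[[0,0,0,0,0,3,1],[0,0,0,0,0,2,1]]'
python3 -m crank '[[0,0,0,0,0,2,1],[0,0,0,0,0,1,1]]'
python3 d.py .521 .265 .044 -.017
```

```text
t: 7.1
tool_pos: [0.5194, 0.2657, 0.217]
tool_rot: [3.139, -0.034, 0.015]
contact_force: [-8.4, -4.6, 23.4]
opening: 0.0002
t: 7.27
tool_pos: [0.5201, 0.2663, 0.2175]
tool_rot: [3.136, -0.032, 0.011]
contact_force: [-1.7, -1.1, 3.2]
opening: -0.0001
t 7.27 tip [0.5212 0.2654 0.0441] ov 0.1734 F [-1.7 -1.1  3.2] open -0.0001 q [ 0.35  0.14  1.85 -0.01  1.15  1.94]
turn [ 0.005 -0.007 -0.003] shift_mm now axes [-0.2  0.4  0.1] after turn [-0.2  0.4  0.1]
```

Contact came at tip z = 44 mm with force, so the lid is shut. I'll lift, open and look.

```bash

python3 -m crank '[[0,0,0,0,0,-35,1],[0,0,0,0,0,-35,-1],[0,0,0,0,0,-35,-1],[0,0,0,0,0,-10,-1],[0,0,0,0,0,0,-1],[0,0,0,0,0,0,-1]]'
python3 d.py .521 .282 .012 -.017
python3 - <<'E'
from h import *
p=eyes.get_image("scene"); save(p,"s5.png",(330,80,480,230),4)
p=eyes.get_image("top"); save(p,"t5.png",(80,80,230,190),5)
E
```

```text
t: 7.77
tool_pos: [0.5185, 0.2684, 0.3325]
tool_rot: [3.135, -0.028, -0.001]
contact_force: [0.6, 0.5, -1.1]
opening: 0.0608
t 7.77 tip [0.5184 0.2672 0.1592] ov 0.1734 F [ 0.6  0.5 -1.1] open 0.0608 q [ 0.35  0.01  1.78 -0.01  1.35  1.94]
turn [ 0.007  0.    -0.001] shift_mm now axes [  2.4 -15.9 147. ] after turn [  2.4 -14.8 147.2]
```

View pics/s5.png

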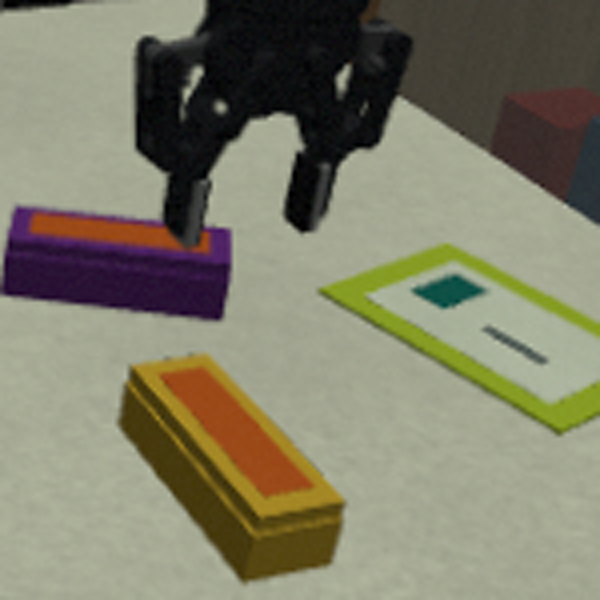

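View pics/t5.png

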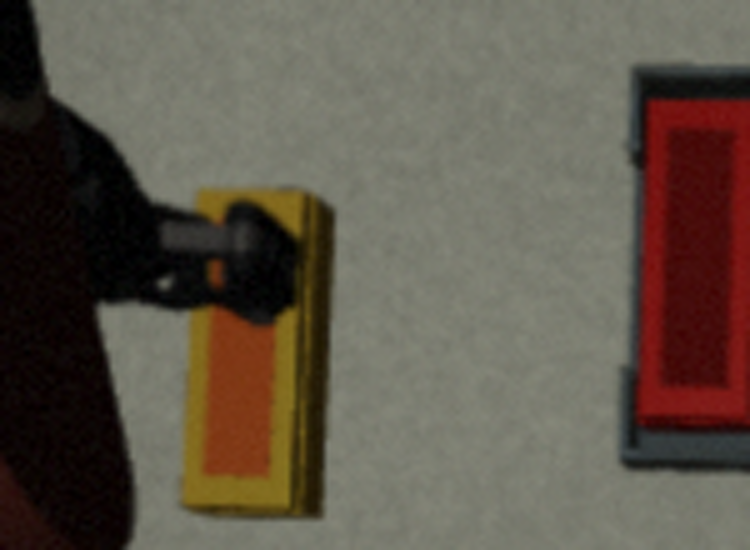

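The lid lies flat with its orange panel up, and the tin sits at the same pixels as before. Now align, open fully and descend to grasp.

```bash

python3 -m crank '[[0.007,0,0,2,-15,0,-1],[0,0,0,0,0,30,-1],[0,0,0,0,0,30,-1],[0,0,0,0,0,20,-1],[0,0,0,0,0,0,-1]]'
python3 d.py .521 .282 .008 -.017
```

```text
t: 8.28
tool_pos: [0.5186, 0.2856, 0.2409]
tool_rot: [3.14, -0.029, -0.017]
contact_force: [-0.1, -0.3, -2.0]
opening: 0.0855
t 8.28 tip [0.5167 0.2854 0.0676] ov 0.1734 F [-0.1 -0.3 -2. ] open 0.0855 q [0.38 0.13 1.81 0.   1.2  1.97]
turn [ 0.001  0.011 -0.001] shift_mm now axes [ 5.   3.3 59.5] after turn [ 4.4  3.4 59.6]
```

```bash

python3 -m crank '[[0,0.011,0,4,3,18,-1],[0,0,0,0,0,18,-1],[0,0,0,0,0,15,-1],[0,0,0,0,0,0,-1]]'
python3 d.py .521 .282 .008 -.017
python3 - <<'E'
from h import *
p=eyes.get_image("scene"); save(p,"s6.png",(330,80,480,230),4)
E
```

```text
t: 8.62
tool_pos: [0.5207, 0.2841, 0.1839]
tool_rot: [3.138, -0.027, -0.012]
contact_force: [-0.8, 0.3, -0.9]
opening: 0.0858
t 8.62 tip [0.5194 0.2835 0.0105] ov 0.1734 F [-0.8  0.3 -0.9] open 0.0858 q [ 0.37  0.22  1.83 -0.    1.1   1.96]
turn [ 0.003  0.008 -0.   ] shift_mm now axes [1.6 1.5 2.5] after turn [1.6 1.5 2.5]
```

View pics/s6.png

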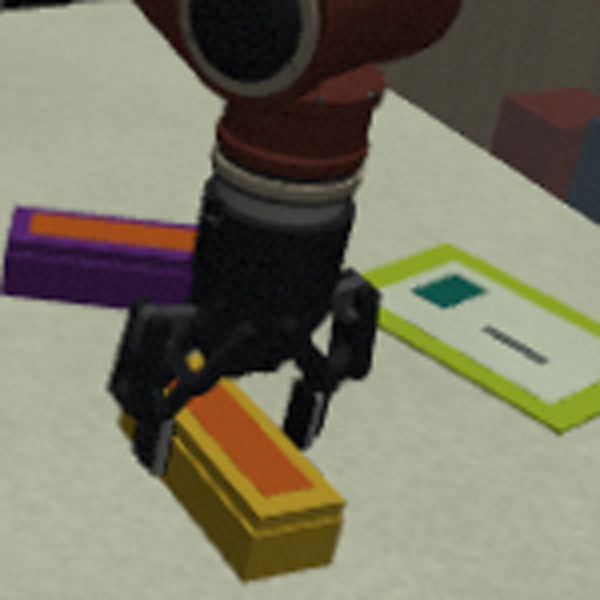

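The fingers straddle the tin at mid-length, so I'll close.

```bash

python3 -m crank '[[0,0,0,1,1,2,1],[0,0,0,0,0,0,1],[0,0,0,0,0,0,1],[0,0,0,0,0,0,1],[0,0,0,0,0,0,1],[0,0,0,0,0,0,1]]' 50
python3 d.py .521 .282 .008 -.017
python3 -m crank '[[0,0,0,0,0,-15,1],[0,0,0,0,0,-25,1],[0,0,0,0,0,-30,1],[0,0,0,0,0,-30,1],[0,0,0,0,0,-10,1],[0,0,0,0,0,0,1]]'
python3 d.py .557 -.033 .115 -.016
python3 - <<'E'
from h import *
p=eyes.get_image("scene"); save(p,"s7.png",(300,60,480,210),4)
E
```

```text
t: 9.17
tool_pos: [0.5242, 0.2846, 0.1886]
tool_rot: [-3.141, 0.026, -0.001]
contact_force: [0.4, -0.1, -2.7]
opening: 0.0527
t 9.17 tip [0.5243 0.2847 0.0152] ov 0.1734 F [ 0.4 -0.1 -2.7] open 0.0527 q [0.37 0.21 1.82 0.   1.1  1.96]
turn [-0. -0.  0.] shift_mm now axes [-3.2  2.7  7.2] after turn [-3.2  2.7  7.2]
t: 9.67
tool_pos: [0.522, 0.2837, 0.2985]
tool_rot: [3.139, -0.027, -0.013]
contact_force: [-0.1, 0.4, -2.2]
opening: 0.0525
t 9.67 tip [0.5206 0.2832 0.1251] ov 0.1734 F [-0.1  0.4 -2.2] open 0.0525 q [0.37 0.07 1.78 0.   1.3  1.96]
turn [ 0.003  0.008 -0.001] shift_mm now axes [ 41.9 315.5  10.7] after turn [ 41.5 315.6  10.1]
```

View pics/s7.png

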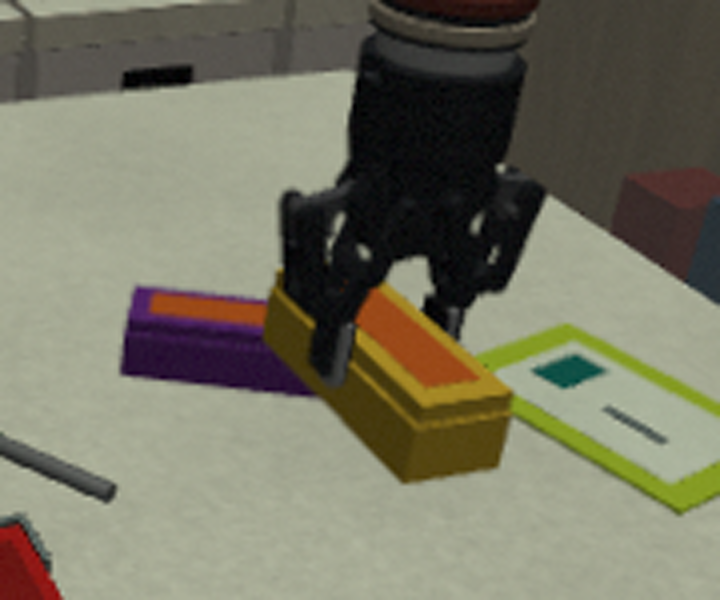

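The tin is held level (opening 52.5 mm). Carry it over the bay.

```bash

python3 -m crank '[[0,0.008,0,3,15,0,1],[0,0,0,3,25,0,1],[0,0,0,4,30,0,1],[0,0,0,4,30,0,1],[0,0,0,4,30,0,1],[0,0,0,4,30,0,1],[0,0,0,4,30,0,1],[0,0,0,4,30,0,1]]'
python3 d.py .557 -.033 .125 -.016
python3 -m crank '[[0,0,0,3,25,0,1],[0,0,0,3,20,0,1],[0,0,0,3,15,0,1],[0,0,0,2,10,0,1],[0,0,0,0,0,0,1],[0,0,0,0,0,0,1]]'
python3 d.py .557 -.033 .125 -.016
```

```text
t: 10.38
tool_pos: [0.5434, 0.0593, 0.2791]
tool_rot: [3.138, -0.01, -0.038]
contact_force: [0.3, 0.0, -2.7]
opening: 0.0527
t 10.38 tip [0.5391 0.0587 0.1058] ov 0.1734 F [ 0.3  0.  -2.7] open 0.0527 q [-0.03 -0.02  1.9  -0.    1.28  1.55]
turn [0.004 0.024 0.01 ] shift_mm now axes [ 18.   91.7 -19.3] after turn [ 19.4  91.4 -19.2]
t: 10.88
tool_pos: [0.5494, -0.0195, 0.264]
tool_rot: [3.139, -0.023, -0.072]
contact_force: [0.6, 0.6, -1.6]
opening: 0.0524
t 10.88 tip [ 0.5415 -0.0198  0.0908] ov 0.1734 F [ 0.6  0.6 -1.6] open 0.0524 q [-0.17  0.02  1.9  -0.01  1.27  1.42]
turn [0.002 0.046 0.001] shift_mm now axes [ 14.1  13.1 -34.8] after turn [ 15.7  13.  -34.2]
```

```bash

python3 -m crank '[[0.001,0.023,0,9,7,-5,1],[0.001,0.023,0,8,6,-4,1],[0,0,0,0,0,0,1],[0,0,0,0,0,0,1]]'
python3 d.py .559 -.033 .08 -.016
python3 - <<'E'
from h import *
p=eyes.get_image("scene"); save(p,"s8.png",(180,100,380,250),4)
p=eyes.get_image("top"); save(p,"t8.png",(180,70,330,200),4)
E
```

```text
t: 11.22
tool_pos: [0.5677, -0.0312, 0.2712]
tool_rot: [-3.14, 0.017, -0.004]
contact_force: [-0.1, 0.2, -3.1]
opening: 0.0528
t 11.22 tip [ 0.5682 -0.031   0.0978] ov 0.1734 F [-0.1  0.2 -3.1] open 0.0528 q [-0.19  0.04  1.86  0.    1.24  1.4 ]
turn [-0.001 -0.002  0.005] shift_mm now axes [-9.2  2.2 17.8] after turn [-9.1  2.2 17.8]
```

View pics/s8.png

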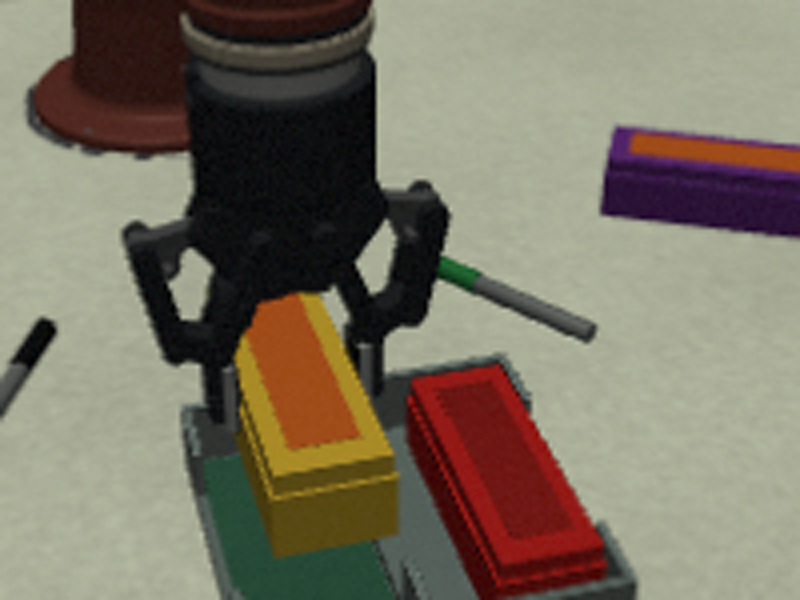

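View pics/t8.png

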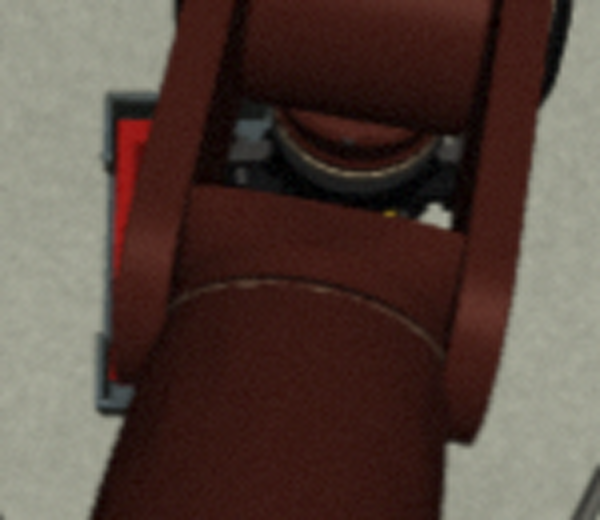

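```bash
cat > fit.py <<'E'
from h import *
from scipy.optimize import least_squares
def fit(p,pts,px,v0,fixyaw=None,z=None):
    pts=np.array(pts);px=np.array(px)
    def W(v):
        w=fixyaw if fixyaw is not None else v[2]; zz=z if z is not None else v[3]
        c,s=np.cos(w),np.sin(w); return np.c_[v[0]+c*pts[:,0]-s*pts[:,1],v[1]+s*pts[:,0]+c*pts[:,1],zz+pts[:,2]]
    r=least_squares(lambda v:(proj(p,W(v))-px).ravel(),v0); return r.x,r.fun
E
python3 - <<'E'
from fit import *
p=eyes.get_image("scene")
a=.075;b=.027;l=.074
px=np.array([(275,557),(398,533),(272,490),(398,462)])/4+[180,100]
pts=[(a,-b,0),(a,b,0),(l,-.0255,.044),(l,.0255,.044)]
for kw in({},{"z":.0826}):
    v,f=fit(p,pts,px,[.56,-.03,0,.08],fixyaw=-.018,**kw);print(np.round(v,4),np.round(f,1))
E
python3 d.py .559 -.033 .08 -.016
```

```text
[ 0.5543 -0.0269  0.      0.0694] [ 0.5  1.  -0.3  1.5  0.9 -2.1 -1.1 -0.3]
[ 0.5688 -0.0306  0.      0.08  ] [ 0.   1.4  0.2  1.7  0.4 -2.4 -0.6 -0.7]
t 11.37 tip [ 0.5677 -0.0309  0.0977] ov 0.1734 F [-0.2  0.4 -2.1] open 0.0527 q [-0.19  0.04  1.86  0.    1.24  1.4 ]
turn [-0.001 -0.002  0.005] shift_mm now axes [-8.7  2.2 17.7] after turn [-8.7  2.2 17.7]
```

```bash
python3 - <<'E'
from h import *
p=eyes.get_image("scene")
im=cv2.resize(p["image"][:,:,::-1],None,fx=5,fy=5,interpolation=cv2.INTER_CUBIC)
def dr(o,col):
    c,s=np.cos(-.0168),np.sin(-.0168)
    w=[(.5569+c*x-s*y,.0148+s*x+c*y,z) for x,y,z in o]
    cv2.polylines(im,[np.round(proj(p,w)*5+2).astype(int).reshape(-1,1,2)],True,col,1)
A,B=.093,.0905
for z,col in((.04,(0,255,255)),(0,(255,255,0))): dr([(A,B,z),(A,-B,z),(-A,-B,z),(-A,B,z)],col)
y=-B+.043
dr([(.088,y+.038,.004),(.088,y-.038,.004),(-.088,y-.038,.004),(-.088,y+.038,.004)],(255,0,255))
cv2.imwrite("pics/case.png",im[880:1420,1080:1780])
E
```

```text
(no output)
```

View pics/case.png

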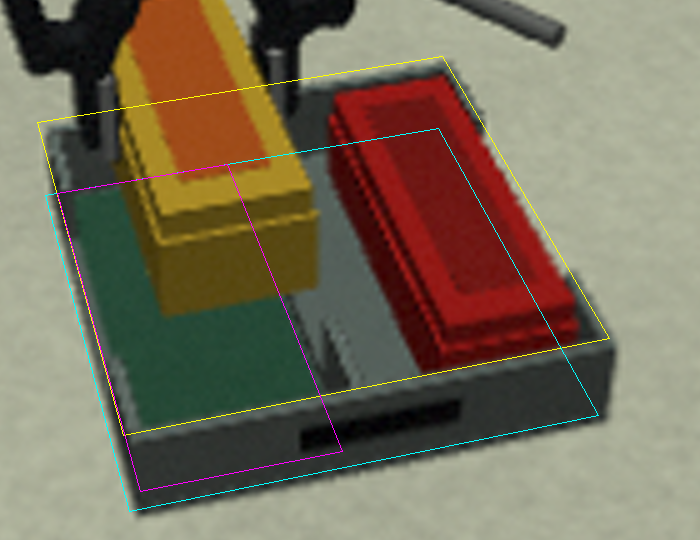

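The overlay puts the case about 2–3 mm farther in +x, so bay ≈ (0.559, −0.032). Lower in stages.

```bash

python3 -m crank '[[0,0,0,-7,1,6,1],[0,0,0,0,0,10,1],[0,0,0,0,0,10,1],[0,0,0,0,0,0,1]]'
python3 d.py .56 -.032 .055 -.016
```

```text
t: 11.75
tool_pos: [0.5588, -0.0313, 0.2426]
tool_rot: [-3.14, 0.016, -0.003]
contact_force: [-1.1, -0.9, -2.7]
opening: 0.0527
t 11.75 tip [ 0.5591 -0.0311  0.0692] ov 0.1734 F [-1.1 -0.9 -2.7] open 0.0527 q [-0.19  0.06  1.9   0.    1.19  1.39]
turn [-0.001 -0.002  0.006] shift_mm now axes [ 0.9  0.9 14.2] after turn [ 0.9  0.8 14.2]
```

```bash

python3 -m crank '[[0,0,0.005,1,1,8,1],[0,0,0,0,0,8,1],[0,0,0,0,0,0,1]]'
python3 d.py .56 -.032 .045 -.016
python3 -m crank '[[0,0,0,0,0,7,1],[0,0,0,0,0,7,1],[0,0,0,0,0,0,1]]'
python3 d.py .56 -.032 .02 -.016
```

```text
t: 12.0
tool_pos: [0.5592, -0.0323, 0.2233]
tool_rot: [-3.14, 0.025, 0.002]
contact_force: [-0.0, -0.2, -2.6]
opening: 0.0526
t 12.0 tip [ 0.559  -0.032   0.0499] ov 0.1734 F [-0.  -0.2 -2.6] open 0.0526 q [-0.19  0.08  1.9   0.    1.16  1.39]
turn [-0.002  0.001  0.   ] shift_mm now axes [ 1.  -0.   4.9] after turn [ 1.  -0.   4.9]
t: 12.25
tool_pos: [0.5592, -0.0323, 0.2072]
tool_rot: [-3.14, 0.025, 0.003]
contact_force: [-0.2, -0.2, -3.2]
opening: 0.053
t 12.25 tip [ 0.5589 -0.032   0.0338] ov 0.1734 F [-0.2 -0.2 -3.2] open 0.053 q [-0.19  0.11  1.91  0.    1.13  1.39]
turn [-0.002  0.002  0.   ] shift_mm now axes [ 1.1 -0.  13.8] after turn [ 1.1 -0.  13.8]
```

```bash

python3 -m crank '[[0,0,0,0,0,5,1],[0,0,0,0,0,3,1],[0,0,0,0,0,0,1]]'
python3 d.py .56 -.032 .02 -.016
python3 -m crank '[[0,0,0,0,0,2,1],[0,0,0,0,0,2,1]]'
python3 d.py .56 -.032 .02 -.016
python3 - <<'E'
from h import *
p=eyes.get_image("scene"); save(p,"s9.png",(180,100,380,250),4)
E
```

```text
t: 12.5
tool_pos: [0.5594, -0.0324, 0.1983]
tool_rot: [-3.14, 0.025, 0.003]
contact_force: [-0.2, 1.0, -2.3]
opening: 0.0527
t 12.5 tip [ 0.5591 -0.032   0.0249] ov 0.1734 F [-0.2  1.  -2.3] open 0.0527 q [-0.19  0.12  1.91  0.    1.11  1.39]
turn [-0.002  0.002  0.   ] shift_mm now axes [ 0.9 -0.   4.9] after turn [ 0.9 -0.1  4.9]
t: 12.67
tool_pos: [0.5598, -0.0324, 0.1946]
tool_rot: [-3.14, 0.025, 0.001]
contact_force: [0.2, -0.0, -3.0]
opening: 0.0529
t 12.67 tip [ 0.5597 -0.0321  0.0212] ov 0.1734 F [ 0.2 -0.  -3. ] open 0.0529 q [-0.19  0.13  1.91  0.    1.1   1.39]
turn [-0.002  0.     0.   ] shift_mm now axes [ 0.3 -0.1  1.2] after turn [ 0.3 -0.1  1.2]
```

View pics/s9.png

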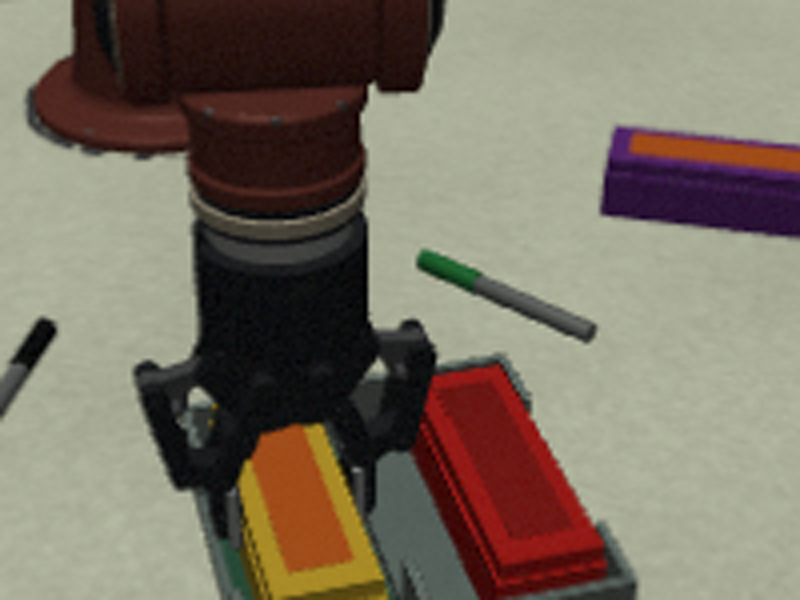

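```bash

python3 -m crank '[[0,0,0,0,0,1.5,1],[0,0,0,0,0,1,1]]'
python3 -m crank '[[0,0,0,0,0,1,1],[0,0,0,0,0,1,1]]'
python3 d.py .56 -.032 .02 -.016
```

```text
t: 12.88
tool_pos: [0.5598, -0.0324, 0.192]
tool_rot: [-3.14, 0.025, -0.0]
contact_force: [0.2, -1.1, -1.3]
opening: 0.0529
t: 13.05
tool_pos: [0.56, -0.0324, 0.1902]
tool_rot: [-3.14, 0.025, -0.001]
contact_force: [-0.2, 0.2, -0.8]
opening: 0.053
t 13.05 tip [ 0.5601 -0.0322  0.0168] ov 0.1734 F [-0.2  0.2 -0.8] open 0.053 q [-0.19  0.14  1.91  0.    1.09  1.39]
turn [-0.001 -0.001  0.   ] shift_mm now axes [-0.1 -0.2 -3.2] after turn [-0.1 -0.2 -3.2]
```

```bash

python3 -m crank '[[0,0,0,0,0,1,1],[0,0,0,0,0,1,1]]'
python3 -m crank '[[0,0,0,0,0,0,0.2],[0,0,0,0,0,0,-0.3],[0,0,0,0,0,0,-0.6],[0,0,0,0,0,0,-0.6],[0,0,0,0,0,0,-0.6]]' 20
python3 d.py .56 -.032 .02 -.016
```

```text
t: 13.22
tool_pos: [0.5604, -0.0324, 0.1901]
tool_rot: [-3.14, 0.024, 0.002]
contact_force: [-3.1, 0.2, 6.2]
opening: 0.0532
t: 13.63
tool_pos: [0.5617, -0.0327, 0.1922]
tool_rot: [-3.141, 0.024, -0.006]
contact_force: [-0.2, 0.0, -0.5]
opening: 0.0682
t 13.63 tip [ 0.5624 -0.0326  0.0188] ov 0.1734 F [-0.2  0.  -0.5] open 0.0682 q [-0.19  0.14  1.91  0.    1.1   1.4 ]
turn [-0.001 -0.004  0.   ] shift_mm now axes [-2.4 -0.6 -1.3] after turn [-2.4 -0.6 -1.2]
```

Seated on the floor (+6 N) and released, with about 7 mm clear on each side. Now lift straight up, then move clear to look.

```bash

python3 -m crank '[[0,0,0,0,0,-8,-0.6],[0,0,0,0,0,-15,-0.6],[0,0,0,0,0,-25,-0.6],[0,0,0,0,0,-35,-0.6],[0,0,0,0,0,-35,-0.6],[0,0,0,0,0,-35,-0.6]]'
python3 -m crank '[[0,0,0,-15,-30,-10,-0.6],[0,0,0,-20,-38,0,-0.6],[0,0,0,-20,-38,0,-0.6],[0,0,0,-20,-38,0,-0.6],[0,0,0,-20,-38,0,-0.6],[0,0,0,-20,-38,0,-0.6],[0,0,0,-15,-20,0,-0.6],[0,0,0,0,0,0,-0.6]]'
python3 - <<'E'
from h import *
p=eyes.get_image("scene"); save(p,"s10.png",(60,60,460,330),2)
q=eyes.get_image("top"); save(q,"t10.png",(190,80,310,190),5)
for P in(p,q):
  for n in("yellow_tin","blue_tin","case_bay"):
    for d in spotter.mark_of(n,P)[:2]: print(n,d)
E
```

```text
t: 14.13
tool_pos: [0.5581, -0.0324, 0.3421]
tool_rot: [-3.137, 0.025, 0.025]
contact_force: [0.4, -0.1, -0.6]
opening: 0.0682
t: 14.8
tool_pos: [0.4341, 0.2099, 0.3747]
tool_rot: [-3.136, 0.037, -0.031]
contact_force: [0.0, 0.7, 1.1]
opening: 0.0682
yellow_tin {'centre': [0.2933, 0.3338, 0.0002], 'confidence': 0.6}
yellow_tin {'centre': [0.5608, -0.031, 0.0094], 'confidence': 0.55}
blue_tin {'centre': [0.5638, -0.2956, 0.0024], 'confidence': 0.71}
case_bay {'centre': [0.5586, -0.0311, 0.0043], 'confidence': 0.57}
yellow_tin {'centre': [0.5565, -0.0319, 0.0077], 'confidence': 0.75}
blue_tin {'centre': [0.5606, -0.2988, 0.0009], 'confidence': 0.76}
case_bay {'centre': [0.5621, -0.0319, 0.0026], 'confidence': 0.56}
```

View pics/s10.png

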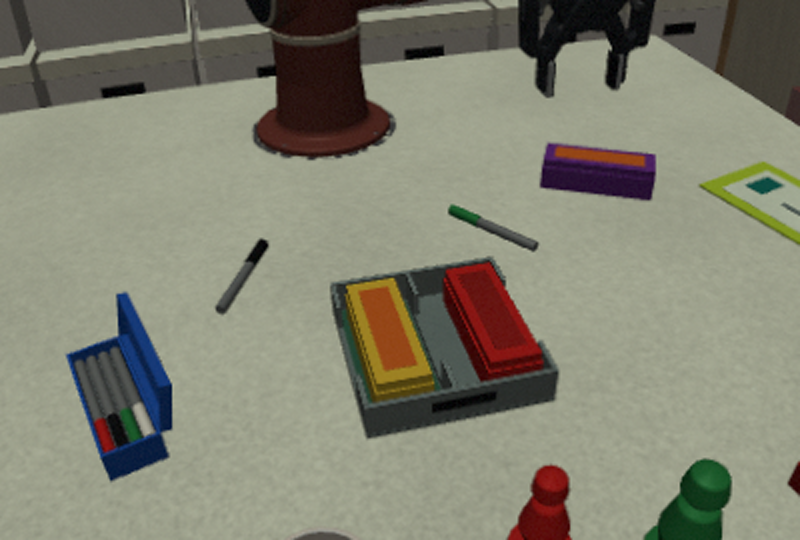

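View pics/t10.png

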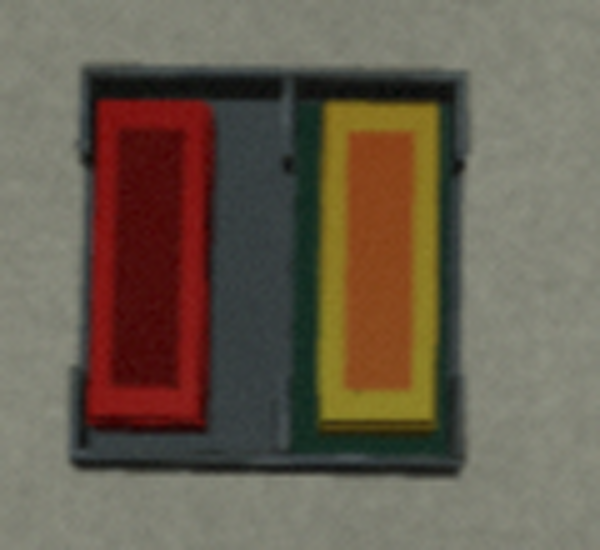

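The yellow tin lies flat and shut in the green bay (top crop [320–438, 100–432]) and is parallel to it. The blue tin is untouched and the robot is clear, so I'm handing in.

```bash
python3 -m crank '[[0,0,0,0,0,0,-0.6],[0,0,0,0,0,0,-0.6]]'; python3 -c "
from station import ctrl
print(ctrl.finish_job())"
```

```text
t: 15.37
tool_pos: [0.4379, 0.2048, 0.3735]
tool_rot: [-3.138, 0.053, -0.029]
contact_force: [-0.4, 0.4, -0.2]
opening: 0.0683
the job is handed in; nothing more can be done
None
```

I shut the yellow tin's lid, lowered the tin into the green-lined bay in the gripper, let go of it there and handed the job in at about 15.4 s. `ctrl.finish_job()` gives no verdict.

- **Lid:** the first push slid over the lid's edge, so I repeated it lower and then pressed down. The tip met resistance at 44 mm, the height of the shut lid. The picture taken before the grasp shows it flat, and so do the last ones.
- **Placing:** the weight came off the gripper as the tin went down, and about 6 N of contact showed it was on the floor before I opened the fingers.
- **Last check, yellow tin:** the network's marks put the tin within about 2 mm (scene camera) and 6 mm (top camera) of the bay's centre. In the pictures it lies parallel to the bay, flat and shut. The marks read its height as 5 mm above the bay's marked floor in both views, which is within their 4 mm error of a tin resting flat but close to the 6 mm limit. The force reading and the pictures both show it seated.
- **Last check, blue tin:** it is within about 5 mm of its first reading, which is about the networks' error.
- **Robot:** it stands clear and touches nothing.
- **Disagreements:** the two cameras differed by 2–3 mm on where the case stands. In the last scene picture, the network ranked the purple look-alike above the yellow tin; I ignored that.

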